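Put the objective away in the sealed dry box

TASK

Stand the loose microscope objective upright in the round recess inside the open dry box and let go of it. Then swing the hinged lid over and press its free edge down against the springy seal until the latch catches and the lid stays shut by itself. The lid is brittle, so never push on it with more than 22 N, and leave the eyepiece, the slide box and the oil bottle where they stand.

Things in the scene. Friction and masses are not known exactly. Their poses are not given: they have to be found in the camera images.
- objective_mid (a point): Centre (30 mm above its underside) of the loose microscope objective: a bare-metal barrel standing upright, 60 mm tall, 26 mm in diameter from 8 to 46 mm above its underside, its nose narrowing to 16 mm at the top; 0.10 to 0.17 kg. z points up along the barrel. It and the wider, squat eyepiece change places from start to start.
- case: The dry box, fixed to the bench: a grey open-topped plastic box, outer size 190 (x) by 150 (y) by 80 mm (height), walls 6 mm, inside it a black foam tray whose top is 26 mm above the bench. Origin: centre of its underside, z up. The lid is hinged along its long +y side, the latch is in the middle of its -y side.
- recess (a point): Centre of the pale floor of the round recess in the foam tray, 14 mm above the bench; the recess is 32 mm in diameter and 12 mm deep. In the box's frame it lies at x = +20, y = -12 mm. When the objective stands in it its centre is 30 mm above this point.
- hinge (a point): Middle of the lid's hinge line, which runs along the box's x axis: at y = +75 mm in the box's frame, 86 mm above the bench. The lid is a clear plate 190 by 150 by 6 mm with grey edges, 0.2 kg; its underside passes through this line and its outer face is 6 mm above that. The stiff hinge (0.2 N m friction) keeps the lid where it is left.
- lid (a joint): Lid angle, rad: 0 = level, 1.57 = upright; it starts open, leaning back past upright. On closing, the seal starts to push back between 0.10 and 0.18 rad, ever harder as it sinks 15 mm (at the free edge) to a hard seat; the latch catches 1 to 2 mm above that seat. Let go uncaught, the lid springs back above 0.095; caught, it stays below 0.08.
- latch (a point): Top of the box wall under the latch (x = 0, y = -75, z = 80 mm in the box's frame). The black latch housing stands out 25 mm from the wall, up to 120 mm above the bench; the lid's tongue pushes its sprung bolt aside. How high latch and seat sit differs by up to 10 mm from box to box, is not measured, and must be felt.
- press_pad (a point): Centre of the thin grey patch (50 by 30 mm) on the lid's outer face, 115 mm from the hinge line: the place to push. z is the lid's outward normal (up when level), y points to the hinge. Pushing slowly here it takes 10 to 16 N to bring the latch to its catch; beyond that the hard seat makes the force climb by 5 N or more per mm, so press slowly.
- eyepiece: Bystander: a squat black eyepiece, 38 mm in diameter at its upper part, 41 mm tall. Origin: centre of its underside.
- slide_box: Bystander: a closed white slide box, 87 by 100 by 32 mm. Origin: centre of its underside.
- oil_bottle: Bystander: a small amber oil bottle with a black cap, 34 mm in diameter, 70 mm tall. Origin: centre of its underside.

How it is judged:
By the outcome, as a careful person would: the job done as asked, in the order asked, and still so for the second after the job is handed in, with the robot touching nothing.
It also fails if it takes over 58 s, if anything falls off the work surface, if the arm or the gripper's body presses on something with over 40 N, if the wrist force passes 120 N, or if a joint passes its speed limit or range.

ROBOT

A 6-joint arm with a two-finger parallel gripper is mounted at the origin on the work surface. World frame = base frame: x ahead of the robot, y to its left, z up, the work surface at z = 0. Lengths are in mm, angles in rad, forces in N, time in s.
With the tool pointing down it reaches from about 300 to 775 mm from the base axis. Payload 14.6 kg.
Tool frame: the origin (TCP) lies on the centre line of the jaws, within the pads' length; the fingertips stand 19 mm ahead of it and the grasp point (between the pads) is the TCP (bot.tip_reach is the distance from the TCP to the fingertips, in mm); z points along the fingers, y is the line along which they close (so a half turn about z gives the same grasp; the last joint's range is limited). The gripper opens to 85 mm and grips with 20 to 120 N. Pads are 22 mm wide; open, the fingers measure 114 mm over their backs; the gripper's body (76 mm by 85 mm) begins 54 mm behind the grasp point. The pads swing forward as they close: fully open they stand 13 mm farther back than shut.
Start: joints at [-1.376, 0.3, 1.521, -0, 1.321, -0.067], TCP at [142.344, -531.251, 250.281] pointing down, gripper open.
Joint ranges: [-3.03, 3.03], [-0.79, 2.21], [0.23, 2.52], [-1.04, 4.18], [0, 3.07], [-2.55, 2.55]. Speed limits (rad/s): [2.22, 2.22, 2.57, 3.14, 3.14, 3.14].

INTERFACE

Orientations are given as a unit quaternion [w, x, y, z].
In Python, from rig import bot gives the robot as it stands. Calls block until the motion is done:
- bot.move_to(position, orientation): joint-space move of the TCP to a pose.
- bot.servo_line(position, attitude=None, speed=150, until_force=None): straight line of the TCP; attitude=None keeps the orientation; speed is the mean speed in mm/s. With until_force (N) it stops when the force on the tool has changed by that much, and returns True; else False.
- bot.move_joints(angles): joint-space move.
- bot.move_gripper(opening, grip_force=None): finger opening in mm; grip_force is the grip in N (None keeps the last); returns when the fingers have stopped.
- bot.dwell(seconds).
- bot.ik(position, orientation): joint angles nearest the present ones, or None.
- bot.read_state(): the state.
- bot.read_camera(name): name is "scene" or "top" or "wrist"; returns a dict with "image" (384x512x3 uint8, blue, green, red), "depth" (384x512 float32, mm along the optical axis (not along the pixel's ray), 0 where there is no reading), "fovy" (degrees; the focal length in pixels is half the picture's height over the tangent of half this angle, whatever the lens; pixels are square), "cx", "cy" (the principal point, pixels), "eye" and "attitude" of the camera in the world; the wrist camera has in their place "mount" (4x4, takes a point from camera to tool coordinates, whose origin is the TCP and whose axes are the flange's). Camera axes: x right, y down, z forward; pixel columns grow to the right and rows downward; lengths in mm; the calibration is good to about 2 mm. The wrist camera is an equidistant fisheye: a pixel r from the principal point sees the ray r / f radians off the axis. A picture is of the moment at which its call begins: read the wrist's pose just before it.
A pose or a line that the arm cannot do raises bot.MotionError and nothing moves.
- bot.finish_job(): hands the job in, once; it reports no verdict.
The state is a dict: "clock": time; "joint_positions": joint angles; "qvel": joint speeds; "effort": joint torques, N m; "ee_pos": TCP position; "tool_rot": TCP orientation; "ft_force": force on the tool from outside, world axes, zero at the start; "moment": the same for the moment, N m; "grip_width": finger opening in mm.
Only numpy, scipy, OpenCV 4.12 (cv2) and the standard library are available. Lean on these libraries where they do the work, as an engineer would, in place of code of your own. Each camera call takes 0.05 s, during which the arm holds its last target. There are 200 camera calls.

## Working session

There is one attempt and no reset: what is moved stays moved. The work goes in short steps, each a Python script; the robot and the scene stay as the last script left them, time stands still between calls to the robot, and variables do not carry over. Pictures are saved under pics/ and viewed, on a budget of 10 in all, crops included, one or two more only if the job needs it, and the job is handed in when it is done.

```bash
ls; mkdir -p pics; python3 - <<'E'
from rig import bot
import cv2, numpy as np
for n in ("scene","top"):
    c=bot.read_camera(n); cv2.imwrite(f"pics/{n}0.png",c["image"]); np.savez(f"{n}0.npz",**c)
    print(n,c["fovy"],c["cx"],c["cy"],c["eye"],c["attitude"])
s=bot.read_state();print(s["clock"],s["ft_force"],s["tool_rot"],s["grip_width"])
E
```

```text
pics
scene 44.2928763587267 254.060069396279 188.43033686407583 [1231.33755338 -784.47211337  772.74523529] [-0.41885988  0.82912684  0.33151128 -0.16494047]
top 56.34992170605504 256.30147909794863 187.29119242039633 [ 495.42224419 -116.0680539   966.85362265] [-0.03119956  0.71559473 -0.69642052  0.04415005]
0.1 [ 0.84680491 -0.19278512 -1.0825911 ] [-5.09505624e-04  9.91443920e-01  1.30532343e-01 -3.92214070e-05] 85.30936113088441
```

View pics/scene0.png

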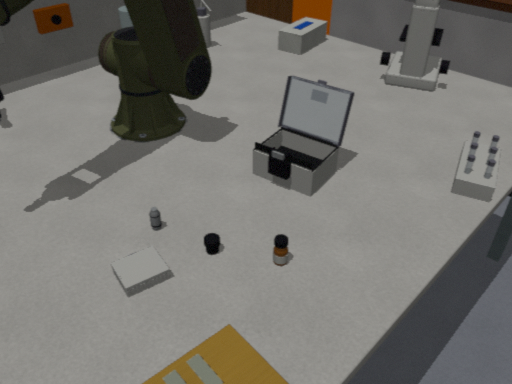

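View pics/top0.png

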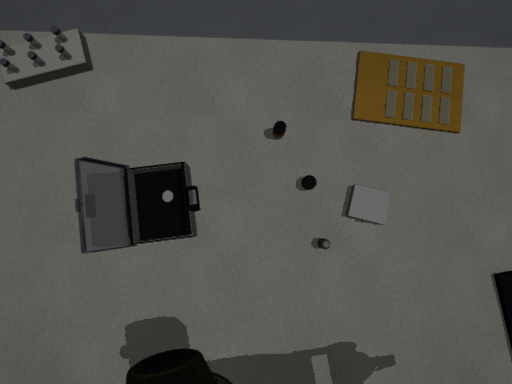

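Top view: the objective is at (323,243), eyepiece (309,182), bottle (279,128), slide box (369,204). The box is around (160,203), with the pale recess at (168,196) and the lid leaning back to the left.

```bash
cat > h.py <<'E'
import numpy as np, cv2
from scipy.spatial.transform import Rotation as R
def Q(q): return R.from_quat(np.roll(q,-1)).as_matrix()
def q4(M): return np.roll(R.from_matrix(M).as_quat(),1)
def down(yaw): # tool y axis (closing) at angle yaw from world x, z down
    y=np.array([np.cos(yaw),np.sin(yaw),0]); z=np.array([0,0,-1.]); return q4(np.c_[np.cross(y,z),y,z])
def foc(c): return c["image"].shape[0]/2/np.tan(np.radians(float(c["fovy"]))/2)
def rays(c,uv,wrist=None):
    uv=np.atleast_2d(uv).astype(float); d=uv-[float(c["cx"]),float(c["cy"])]; f=foc(c)
    if wrist is None:
        v=np.c_[d/f,np.ones(len(d))]; return np.array(c["eye"]),v@Q(c["attitude"]).T
    r=np.linalg.norm(d,axis=1)+1e-9; t=r/f
    v=np.c_[d/r[:,None]*np.sin(t)[:,None],np.cos(t)]
    p,q=wrist; M=np.array(c["mount"]); A=Q(q)
    return np.array(p)+A@M[:3,3], v@(A@M[:3,:3]).T
def plane(c,uv,z,wrist=None):
    e,v=rays(c,uv,wrist); return e+v*((z-e[2])/v[:,2])[:,None]
def cloud(c):
    D=c["depth"]; vv,uu=np.mgrid[:D.shape[0],:D.shape[1]]
    e,v=rays(c,np.c_[uu.ravel(),vv.ravel()]); return (e+v*D.reshape(-1,1)).reshape(D.shape+(3,))
E
python3 - <<'E'
from h import *
c=dict(np.load("top0.npz")); P=cloud(c); im=c["image"]
for n,uv in dict(obj=(323,243),eye=(309,182),bottle=(279,128),slide=(369,204),rec=(168,196)).items():
    print(n,P[uv[1],uv[0]].round(1),plane(c,uv,14)[0].round(1))
g=cv2.cvtColor(im,cv2.COLOR_BGR2GRAY)
print(g[190:203,160:177])
# recess
m=(g>90).astype(np.uint8); m[:, :155]=0;m[:,182:]=0;m[:180]=0;m[212:]=0
n,l,s,ce=cv2.connectedComponentsWithStats(m); print(s,ce); 
k=1+np.argmax(s[1:,4]); print("recess",plane(c,ce[k],14))
# rim points height
H=P[...,2]; M=(abs(H-82)<8); ys,xs=np.where(M); 
sel=(xs>115)&(xs<215)&(ys>150)&(ys<260); pts=P[ys[sel],xs[sel],:2].astype(np.float32)
print(len(pts),cv2.minAreaRect(pts))
for r in (170,200,240): print(r,[tuple(P[r,u].round(0)) for u in range(70,205,6)])
# tops of items
for n,(u,v,zt) in dict(obj=(323,243,30),eye=(309,182,20),bot=(279,128,50)).items():
    w=P[v-15:v+15,u-15:u+15].reshape(-1,3); w=w[w[:,2]>zt]; print(n,len(w),w.mean(0),w.max(0),w.min(0))
cv2.imwrite("pics/crop1.png",cv2.resize(im[140:265,60:340],None,fx=2.85,fy=2.85,interpolation=cv2.INTER_CUBIC))
E
```

```text
obj [ 456.6 -303.3   56.8] [ 454.8 -312.1   14. ]
eye [ 612.6 -269.1   39.9] [ 615.9 -273.4   14. ]
bottle [ 745.9 -185.4   71. ] [ 761.8 -189.8   14. ]
slide [ 560.1 -429.8   29.6] [ 561.2 -435.    14. ]
rec [567.8 101.4  14.4] [567.8 101.5  14. ]
[[  8   8   8   5   9  28  51  66  63  47  31  12   6   7   8   7   7]
 [  6   6   7  14  42  74 103 103 103  97  69  38  14   5   6   7   7]
 [  7   6  13  48  87 103 103 102 103 102  98  71  51   6   5   8   7]
 [  6   5  38  87 102 103 102 102 103 102 103 103  93  12   8   6   6]
 [  6  10  52 102 102 102 103 103 102 102 103 102  94  30   6   7   5]
 [  6  13  55 103 103 102 103 102 103 102 102 102  93  31   7   5   9]
 [  7  20  64 102 102 102 102 102 103 102 103 103  93  28   7   7   5]
 [  6  19  62 102 102 103 103 102 103 103 103 102  93  18   7   6   8]
 [  8   9  49  98 103 103 103 102 102 103 103 101  84  15   6   8   4]
 [  8   9  33  79 102 103 102 102 103 103 101  86  27   8   6   7   7]
 [  9   6  12  47  94  98 102 102 102 101  86  41   8   8   7   7   5]
 [  8   7   6  11  38  74  92  93  91  83  27   5   4   7   5   7   6]
[... 4104 characters left out ...]
np.float64(452.0), np.float64(72.0), np.float64(-1.0)), (np.float64(453.0), np.float64(56.0), np.float64(-1.0)), (np.float64(453.0), np.float64(40.0), np.float64(0.0)), (np.float64(453.0), np.float64(25.0), np.float64(-3.0)), (np.float64(454.0), np.float64(9.0), np.float64(-1.0))]
obj 95 [ 458.1984075  -293.49909552  119.67490685] [ 495.42224419 -116.0680539   966.85362265] [ 443.47320015 -320.86336128   31.03013251]
eye 179 [ 609.53941835 -265.29549647   60.41503933] [ 631.52417978 -116.0680539   966.85362265] [ 495.42224419 -287.89019402   22.51979744]
bot 131 [ 747.10179615 -186.78874091   75.36138424] [ 765.31463311 -116.0680539   966.85362265] [ 495.42224419 -203.60425091   56.32330523]
```

View pics/crop1.png

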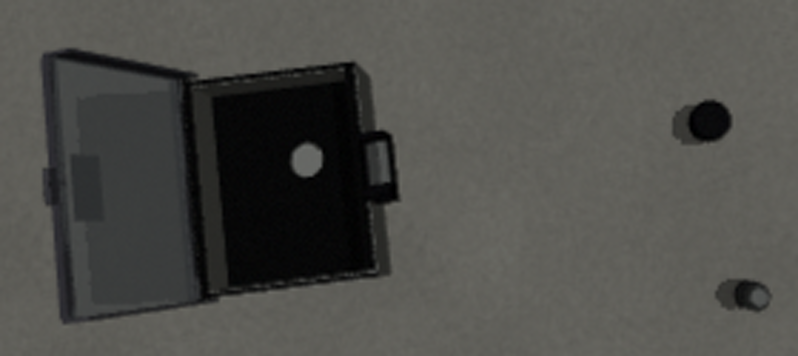

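```bash
python3 - <<'E'
from h import *
from rig import bot
c=dict(np.load("top0.npz"))
p=plane(c,(326,243.9),60)[0]; print("obj est",p)
for yaw in np.radians([-82,-60,-30,8.5,45,98]):
    for pos in ([p[0],p[1],180],[568,103,60]):
        j=bot.ik(pos,down(yaw)); print(np.degrees(yaw).round(),pos[2],None if j is None else np.round(j,2))
yaw=np.radians(8.5)
# view pose: over objective
bot.move_to([p[0],p[1],190],down(yaw))
s=bot.read_state(); w=bot.read_camera("wrist")
np.savez("w1.npz",ee=s["ee_pos"],rot=s["tool_rot"],**w); cv2.imwrite("pics/w1.png",w["image"])
print(s["clock"],s["ee_pos"],w["fovy"],w["cx"],w["cy"]); print(np.round(w["mount"],3))
E
```

```text
obj est [ 454.67366409 -310.21895466   60.        ]
-82.0 180 [-0.67  0.37  1.6  -0.    1.17  0.77]
-82.0 60 [ 0.12  0.58  1.6  -0.    0.96  1.55]
-60.0 180 [-0.67  0.37  1.6  -0.    1.17  0.38]
-60.0 60 [ 0.12  0.58  1.6  -0.    0.96  1.16]
-30.0 180 [-0.67  0.37  1.6  -0.    1.17 -0.14]
-30.0 60 [ 0.12  0.58  1.6  -0.    0.96  0.64]
8.0 180 [-0.67  0.37  1.6  -0.    1.17 -0.81]
8.0 60 [ 0.12  0.58  1.6  -0.    0.96 -0.03]
45.0 180 [-0.67  0.37  1.6  -0.    1.17 -1.45]
45.0 60 [ 0.12  0.58  1.6  -0.    0.96 -0.67]
98.0 180 [-0.67  0.37  1.6  -0.    1.17 -2.38]
98.0 60 [ 0.12  0.58  1.6  -0.    0.96 -1.59]
1.5417 [ 454.23042567 -311.01573855  190.19685901] 65.70646984690485 255.4024420441616 190.77494286585525
[[  -0.      -0.965   -0.261   67.216]
 [   1.      -0.       0.       1.312]
 [  -0.      -0.261    0.965 -122.745]
 [   0.       0.       0.       1.   ]]
```

View pics/w1.png

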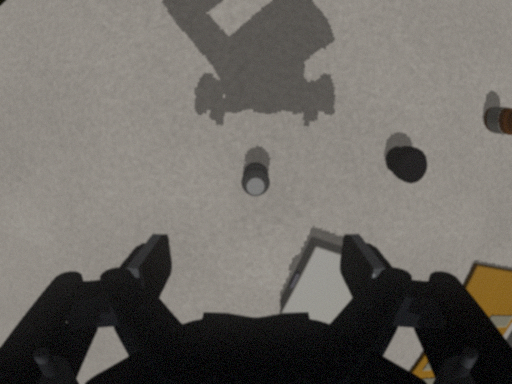

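The wrist view shows the objective's nose tip at about (256.5,185.5). The eyepiece is clear of it at (405,163), and the slide box corner is outside the finger sweep.

```bash
python3 - <<'E'
from h import *
from rig import bot
c=dict(np.load("w1.npz")); wr=(c["ee"],c["rot"])
g=cv2.cvtColor(c["image"],cv2.COLOR_BGR2GRAY)
print(g[174:198:2,240:274:2])
sub=((g>78)).astype(np.uint8)
roi=g[170:200,236:278]
def comp(lo,hi,seed):
    m=((g>=lo)&(g<=hi)).astype(np.uint8); n,l,s,ce=cv2.connectedComponentsWithStats(m); k=l[seed[1],seed[0]]; return s[k],ce[k]
v=int(g[186,256]); st,ce=comp(v-12,v+12,(256,186)); print(v,st,ce,plane(c,ce,60,wr))
D=c["depth"]; print(D[186,256],D[140,300])
e,r=rays(c,ce,wr); 
M=c["mount"]; zc=np.linalg.inv(Q(c["rot"])@M[:3,:3])@r[0]; print("depth pt",e+r[0]/zc[2]*D[186,256])
t=dict(np.load("top0.npz")); gt=cv2.cvtColor(t["image"],cv2.COLOR_BGR2GRAY); print(gt[236:252,314:334])
E
```

```text
[[137 114  53  52  52  56  63  64  59  65  55  58  57  49  99 134 139]
 [138 108  55  58  58  59  62  64  68  58  55  61  55  58  99 137 139]
 [136  86  53  61  60  75  96 108 107  98  78  58  60  62  81 135 143]
 [128  73  54  64  80 109 123 122 125 118 114  83  59  60  67 132 140]
 [128  72  61  69 110 123 121 125 123 121 123 112  75  66  67 127 135]
 [133  76  64  85 123 124 125 125 125 126 122 120  85  59  72 125 136]
 [136  92  65  95 123 120 122 123 122 121 121 123  93  63  88 131 137]
 [131 115  70  88 122 122 122 122 124 127 125 125  87  72 110 135 133]
 [132 127  97  76 113 122 120 122 123 118 119 113  76  95 131 136 132]
 [134 135 128  98  89 115 120 119 119 121 112  88  98 130 135 131 134]
 [139 135 136 135 118  95 104 109 106 104 102 118 129 138 133 131 135]
 [139 138 136 139 136 131 120 117 118 125 135 139 141 138 133 135 136]]
122 [247 179  17  15 208] [255.08173077 186.05288462] [[ 454.94680789 -307.92269935   60.        ]]
261.57257 310.27036
depth pt [ 454.96944768 -308.07878259   59.37963398]
[[90 91 95 93 93 94 95 94 94 95 93 91 91 90 90 90 91 92 93 92]
 [89 85 88 
[... 234 characters left out ...]
93 93]
 [55 54 53 47 12 21 18 20 27 32 43 62 68 54 54 66 92 91 90 91]
 [54 52 51 39 15 21 19 27 29 42 74 83 83 80 62 56 89 91 92 93]
 [56 55 52 36 16 21 19 25 32 54 83 83 83 82 79 64 66 92 93 93]
 [55 54 53 43 15 20 16 26 35 61 83 84 82 83 80 72 71 91 94 93]
 [55 54 55 51 20 19 22 26 34 56 79 84 82 83 79 69 84 93 94 93]
 [56 55 56 52 32 17 17 24 28 33 56 77 80 78 70 58 92 92 93 91]
 [63 56 56 58 60 34 31 36 28 30 33 47 65 55 47 72 92 93 93 92]
 [89 66 66 71 86 67 70 73 52 47 43 38 41 55 72 90 91 93 95 94]
 [96 95 92 90 91 95 94 93 91 90 78 66 71 91 90 91 93 93 94 93]
 [95 94 92 91 93 95 91 93 93 93 93 93 91 91 91 93 94 92 93 95]
 [94 93 93 92 93 95 92 92 97 95 96 94 93 94 94 94 94 93 94 95]]
```

```bash
python3 - <<'E'
from h import *
from rig import bot
yaw=np.radians(8.5); q=down(yaw); x,y=455,-308.4
bot.move_gripper(60,40)
bot.move_to([x,y,110],q)
bot.servo_line([x,y,36.5],speed=120)
bot.move_gripper(10,40)
s=bot.read_state(); print(s["clock"],s["grip_width"],s["ee_pos"],s["ft_force"])
bot.servo_line([x,y,190],speed=200)
s=bot.read_state(); print("held",s["grip_width"],s["ft_force"])
bot.move_to([568,102.7,195],q); bot.dwell(0.2)
s=bot.read_state(); w=bot.read_camera("wrist")
np.savez("w2.npz",ee=s["ee_pos"],rot=s["tool_rot"],**w); cv2.imwrite("pics/w2.png",w["image"])
print(s["clock"],s["grip_width"],s["ee_pos"],s["ft_force"])
E
```

```text
3.5583 24.936201460160078 [ 455.27423753 -308.62475947   37.22134085] [-1.94509787  0.51402778  6.98930567]
held 25.039752070631657 [-0.08999803  0.72792893 -1.03143838]
6.25 24.829940053876644 [568.10697439 101.92006813 195.00790925] [ 3.58178238e-01 -4.20594130e-04 -1.40377248e+00]
```

View pics/w2.png

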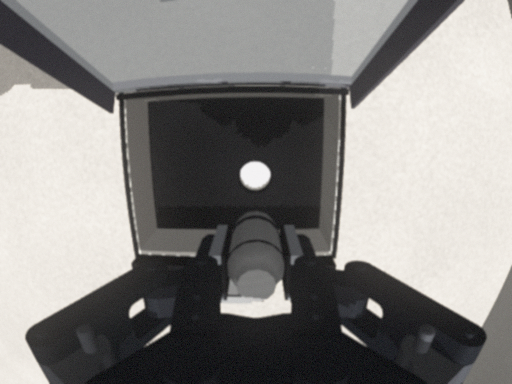

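The objective is held upright. The recess is at (255,175), clear of it.

```bash
python3 - <<'E'
from h import *
from scipy.optimize import least_squares
c=dict(np.load("w2.npz")); wr=(c["ee"],c["rot"])
t=dict(np.load("top0.npz"))
def fit(c,wr,seed,name):
    g=cv2.cvtColor(c["image"],cv2.COLOR_BGR2GRAY); b=cv2.resize(g[seed[1]-25:seed[1]+25,seed[0]-25:seed[0]+25],None,fx=8,fy=8,interpolation=cv2.INTER_LINEAR)
    th=(int(b.max())+int(np.median(b)))/2; m=(b>th).astype(np.uint8); n,l,s,ce=cv2.connectedComponentsWithStats(m); k=l[200,200]
    cn=max(cv2.findContours((l==k).astype(np.uint8),0,cv2.CHAIN_APPROX_NONE)[0],key=len)[:,0]
    uv=(cn+.5)/8-.5+[seed[0]-25,seed[1]-25]
    A=plane(c,uv,14,wr)[:,:2];B=plane(c,uv,26,wr)[:,:2]
    # a contour point lies on whichever circle (floor z14 / rim z26) bounds the view: floor pt inside both
    f=lambda p: np.maximum(np.linalg.norm(A-p,axis=1),np.linalg.norm(B-p,axis=1))-16
    r=least_squares(f,A.mean(0)); print(name,A.mean(0),r.x,np.sqrt(2*r.cost/len(A)))
    return r.x
fit(c,wr,(255,175),"wrist"); fit(t,None,(167,196),"top")
# box rim in wrist image: four rim corners (approx pixel) at z=80
print(plane(c,[(122,96),(347,92),(338,258),(135,258)],80,wr).round(1))
E
```

```text
wrist [568.38572295 104.42574243] [568.38785678 105.27028287] 0.2438769527121655
top [568.39958223 103.46831457] [568.04428243 102.23228745] 0.4369349736469867
[[445.8 170.3  80. ]
 [630.5 198.   80. ]
 [654.1  52.4  80. ]
 [465.   22.1  80. ]]
```

```bash
python3 - <<'E'
from h import *
from rig import bot
q=down(np.radians(8.5)); x,y=568.3,104.3
bot.servo_line([x,y,72],q,speed=150); bot.dwell(.15)
r=bot.servo_line([x,y,49.5],speed=25,until_force=4)
s=bot.read_state(); print(r,s["clock"],s["ee_pos"],s["ft_force"],s["grip_width"])
E
```

```text
True 8.1917 [568.11166827 104.31722534  51.25055411] [-1.34293595 -0.42250242  6.47041935] 25.049025948525667
```

Contact came at z=51.25, which is exactly the expected floor height, so I'm releasing and checking.

```bash
python3 - <<'E'
from h import *
from rig import bot
x,y=568.3,104.3
bot.move_gripper(44); 
bot.servo_line([x,y,200],speed=180)
s=bot.read_state(); w=bot.read_camera("wrist"); t=bot.read_camera("top")
np.savez("w3.npz",ee=s["ee_pos"],rot=s["tool_rot"],**w)
a=w["image"][60:320,90:380]; sc=bot.read_camera("scene")["image"][70:200,230:370]
H=390
cv2.imwrite("pics/w3.png",np.hstack([cv2.resize(a,(int(H*290/260),H)),cv2.resize(sc,(360,H))]))
print(s["clock"],s["ft_force"])
# IK feasibility for the lid swing
O=np.array([568.2,103.8,0]); ya=np.radians(8.5); Rz=R.from_euler('z',ya).as_matrix()
c=O-Rz@np.array([20,-12,0]); hinge=c+Rz@np.array([0,75,86]); print("case",c,"hinge",hinge)
def pose(th,rad,tilt,off,xl=0,flip=0):
    u=np.array([0,-np.cos(th),np.sin(th)]); n=np.array([0,np.sin(th),np.cos(th)])
    tip=hinge+Rz@(rad*u+(6+off)*n+[xl,0,0])
    z=Rz@np.array([0,-np.sin(tilt),-np.cos(tilt)]); yy=Rz@np.array([1,0,0])*(1-2*flip)
    return tip-19*z, q4(np.c_[np.cross(yy,z),yy,z])
for th,tilt in [(1.9,1.4),(1.9,1.2),(1.9,1.0),(1.9,.8),(1.9,.6),(1.57,1),(1.57,.6),(1,.8),(1,.5),(.5,.5),(.15,.0)]:
    for f in (0,1):
        p,q=pose(th,115,tilt,15,0,f); j=bot.ik(p,q); print(th,tilt,f,p.round(),None if j is None else np.round(j,2))
E
```

```text
9.5 [-0.07990743  0.35993851 -0.20923712]
case [546.6459698  112.71200214   0.        ] hinge [535.56026396 186.88819189  86.        ]
1.9 1.4 0 [524. 262. 191.] None
1.9 1.4 1 [524. 262. 191.] None
1.9 1.2 0 [525. 261. 195.] [ 0.71  0.79  1.26 -0.96  1.84  0.67]
1.9 1.2 1 [525. 261. 195.] [ 0.71  0.79  1.26 -0.96  1.84 -2.47]
1.9 1.0 0 [525. 259. 198.] [ 0.68  0.71  1.29 -0.83  1.74  0.65]
1.9 1.0 1 [525. 259. 198.] [ 0.68  0.71  1.29 -0.83  1.74 -2.49]
1.9 0.8 0 [525. 257. 201.] [ 0.64  0.63  1.32 -0.69  1.62  0.61]
1.9 0.8 1 [525. 257. 201.] [ 0.64  0.63  1.32 -0.69  1.62 -2.53]
1.9 0.6 0 [526. 254. 204.] [ 0.59  0.56  1.36 -0.54  1.52  0.55]
1.9 0.6 1 [526. 254. 204.] None
1.57 1 0 [530. 223. 211.] [ 0.63  0.66  1.35 -0.85  1.7   0.62]
1.57 1 1 [530. 223. 211.] [ 0.63  0.66  1.35 -0.85  1.7  -2.52]
1.57 0.6 0 [531. 218. 217.] [ 0.53  0.51  1.4  -0.55  1.49  0.5 ]
1.57 0.6 1 [531. 218. 217.] None
1 0.8 0 [540. 156. 207.] [ 0.49  0.53  1.47 -0.74  1.5   0.54]
1 0.8 1 [540. 156. 207.] None
1 0.5 0 [541. 152. 211.] [ 0.4   0.44  1.49 -0.49  1.37  0.39]
1 0.5 1 [541. 152. 211.] None
0.5 0.5 0 [548. 106. 176.] [ 0.32  0.45  1.56 -0.52  1.26  0.36]
0.5 0.5 1 [548. 106. 176.] None
0.15 0.0 0 [552.  78. 143.] [ 0.07  0.43  1.61 -0.    1.1  -0.07]
0.15 0.0 1 [552.  78. 143.] None
```

View pics/w3.png

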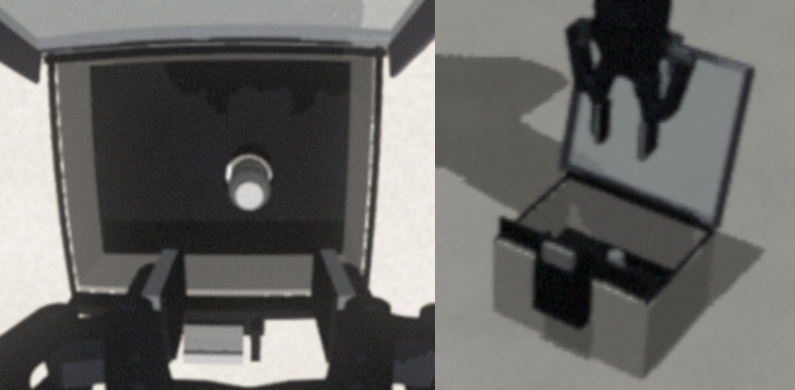

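The objective stands in the recess: its barrel at crop (250,195) sits inside the pale ring, and the scene view shows it upright. Next is the lid swing.

```bash
cat >> h.py <<'E'
hinge=np.array([535.56,186.89,86.]); Rz=R.from_euler('z',np.radians(8.5)).as_matrix()
def pose(th,off,tilt,rad=115):
    u=np.array([0,-np.cos(th),np.sin(th)]); n=np.array([0,np.sin(th),np.cos(th)])
    tip=hinge+Rz@(rad*u+(6+off)*n)
    z=Rz@np.array([0,-np.sin(tilt),-np.cos(tilt)]); yy=Rz@np.array([1.,0,0])
    return tip-19*z, q4(np.c_[np.cross(yy,z),yy,z])
E
python3 - <<'E'
from h import *
from rig import bot
F=lambda: (bot.read_state()["ft_force"]@Rz).round(1)
k=.58
up=pose(1.9,60,.5); up[0][2]=330
P0=pose(1.9,50,1.1)
ths=np.r_[np.arange(1.95,.34,-.1)]
W=[pose(t,11*np.sin(t*(1-k))+1,k*t) for t in ths]
assert all(bot.ik(*p) is not None for p in [up,P0]+W)
bot.servo_line([565,104,340],speed=250)
bot.move_gripper(0,30)
bot.move_to(*up); print("up",bot.read_state()["clock"],F())
bot.move_to(*P0); print("P0",bot.read_state()["clock"],bot.read_state()["ee_pos"],F())
for t,p in zip(ths,W):
    r=bot.servo_line(p[0],p[1],speed=90,until_force=8)
    print(round(t,2),r,F())
    if r: break
s=bot.read_state(); print(s["clock"],s["ee_pos"],s["grip_width"])
im=bot.read_camera("scene")["image"][40:210,210:390]; cv2.imwrite("pics/s4.png",cv2.resize(im,None,fx=3,fy=3))
E
```

```text
up 11.65 [-0.3 -0.5 -0.2]
P0 12.2833 [520.78766655 292.25349968 187.05295897] [ 0.5 -1.3  1. ]
1.95 False [-0.4  0.3  0.1]
1.85 False [-0.3 -0.5 -0.2]
1.75 False [1.  1.2 0.7]
1.65 False [ 0.7 -0.2 -0.7]
1.55 False [ 0.6 -0.1 -0.1]
1.45 False [-0.5 -0.2  0. ]
1.35 False [ 0.2  0.2 -0.1]
1.25 False [-0.6  0.2 -0.6]
1.15 False [-0.1 -0.2 -1.3]
1.05 False [ 0.   0.2 -0.3]
0.95 False [-0.2 -1.2  0. ]
0.85 False [-0.3 -0.2  0.3]
0.75 False [-0.1 -0.6  0.7]
0.65 False [-0.6 -0.5  0.4]
0.55 False [-0.7  0.3  0.3]
0.45 False [-0.7  0.3  0.4]
0.35 False [-0.2 -0.4  0.6]
17.4667 [550.45183616  86.71483283 152.34913025] -0.23507913139969475
```

View pics/s4.png

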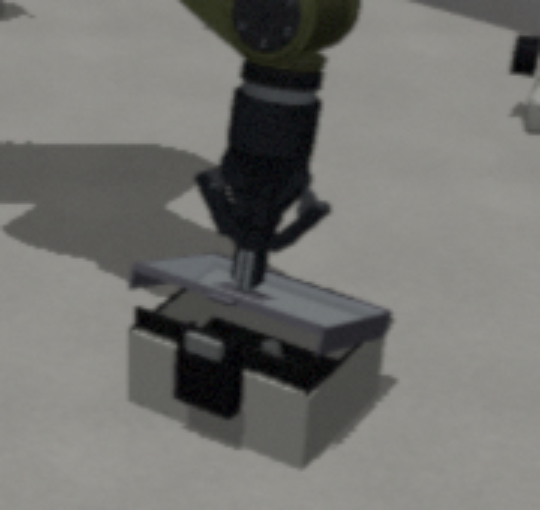

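The lid is swung most of the way over and held by its hinge, with the fingertips on the grey pad at (250,285). Now a slow, force-watched press.

```bash
python3 - <<'E'
from h import *
from rig import bot
def F(n=6):
    a=[]
    for _ in range(n): a.append(bot.read_state()["ft_force"]); bot.dwell(.02)
    return np.mean(a,0)[2]
p=pose(.35,14,0); bot.servo_line(p[0],p[1],speed=60,until_force=8); f0=F(); print("free",f0)
for t in (.3,.25,.2):
    p=pose(t,1,0); print(t,bot.servo_line(p[0],p[1],speed=40,until_force=8))
xy=pose(.1,0,0)[0][:2]; z=p[0][2]
r=bot.servo_line([*xy,105],speed=7,until_force=9)
z=bot.read_state()["ee_pos"][2]; print(r,z,bot.read_state()["clock"],F()-f0)
pk=0
for i in range(50):
    z-=.3; bot.servo_line([*xy,z],speed=4,until_force=5)
    f=F()-f0; s=bot.read_state(); print(i,round(z,2),s["ee_pos"][2].round(2),f.round(1),s["clock"].round(1))
    if f>17.3 or s["clock"]>38: break
    if f<pk-2: print("drop"); break
    pk=max(pk,f)
E
```

```text
free -0.2635536388092534
0.3 False
0.25 False
0.2 False
True 125.07460609869084 21.025 4.864138566906851Traceback (most recent call last):
  File "<stdin>", line 16, in <module>
AttributeError: 'float' object has no attribute 'round'
```

```bash
python3 - <<'E'
from h import *
from rig import bot
def F(n=6):
    a=[]
    for _ in range(n): a.append(bot.read_state()["ft_force"]); bot.dwell(.015)
    return np.mean(a,0)[2]
f0=-.26; xy=pose(.1,0,0)[0][:2]; s=bot.read_state(); z=s["ee_pos"][2]; print(s["ee_pos"],F()-f0)
pk=0
for i in range(50):
    z-=.5 if pk<10 else .25
    r=bot.servo_line([*xy,z],speed=5,until_force=6)
    f=F()-f0; s=bot.read_state(); print(i,r,round(z,2),round(s["ee_pos"][2],2),round(f,1),round(s["clock"],1))
    if f>17 or s["clock"]>40: break
    if f<pk-2: print("drop"); break
    pk=max(pk,f)
E
```

```text
[552.33380733  75.35704122 125.06953371] 5.402339349599218
0 False 124.57 124.93 7.0 22.0
1 False 124.07 124.55 8.7 22.4
2 False 123.57 124.15 10.0 22.7
3 False 123.07 123.77 11.0 23.1
4 False 122.82 123.58 11.3 23.4
5 False 122.57 123.39 12.2 23.8
6 False 122.32 123.16 11.8 24.1
7 False 122.07 122.87 12.2 24.5
8 False 121.82 122.63 11.8 24.8
9 False 121.57 122.35 11.3 25.2
10 False 121.32 122.04 11.3 25.5
11 False 121.07 121.77 11.1 25.9
12 False 120.82 121.53 10.8 26.2
13 False 120.57 121.29 10.7 26.6
14 False 120.32 121.0 10.8 26.9
15 False 120.07 120.74 10.3 27.3
16 False 119.82 120.47 10.2 27.6
drop
```

The force fell gradually (bolt being pushed aside), with no sudden catch, so I'm continuing to the seat.

```bash
python3 - <<'E'
from h import *
from rig import bot
def F(n=4):
    a=[]
    for _ in range(n): a.append(bot.read_state()["ft_force"]); bot.dwell(.015)
    return np.mean(a,0)
xy=pose(.1,0,0)[0][:2]; z=119.82
for i in range(40):
    z-=.4 if i==0 or f[2]<13 else .25
    r=bot.servo_line([*xy,z],speed=5,until_force=6)
    f=F(); s=bot.read_state(); print(i,r,round(z,2),s["ee_pos"].round(2),f.round(1),round(s["clock"],1))
    if f[2]>16.7 or s["clock"]>41 or s["ee_pos"][2]<110: break
E
```

```text
0 False 119.42 [552.59  74.43 120.01] [-2.2  0.5  9.5] 28.0
1 False 119.02 [552.6   74.39 119.63] [-2.   0.5  9.8] 28.3
2 False 118.62 [552.62  74.36 119.28] [-2.6 -0.2 10.3] 28.6
3 False 118.22 [552.62  74.3  118.87] [-2.7  0.  10.2] 28.9
4 False 117.82 [552.61  74.27 118.38] [-2.3 -0.6  8.6] 29.2
5 False 117.42 [552.66  74.23 118.16] [-3.  -0.7 11.1] 29.5
6 False 117.02 [552.67  74.22 117.91] [-3.8 -1.  12.4] 29.9
7 False 116.62 [552.67  74.21 117.57] [-4.4 -1.4 13.2] 30.2
8 False 116.37 [552.69  74.17 117.36] [-4.2 -1.8 13.3] 30.5
9 False 116.12 [552.68  74.16 117.13] [-4.4 -2.1 14.1] 30.8
10 False 115.87 [552.7   74.14 116.95] [-5.1 -1.7 14.7] 31.1
11 False 115.62 [552.73  74.14 116.85] [-5.5 -1.7 16.3] 31.4
12 False 115.37 [552.74  74.11 116.75] [-6.5 -2.3 18.2] 31.8
```

The force now climbs steeply, which is the hard seat. A small click-like drop came about 1.4 mm earlier. I'm backing off slowly and checking whether the lid stays.

```bash
python3 - <<'E'
from h import *
from rig import bot
x,y,z=bot.read_state()["ee_pos"]
for d in (1.5,3,6):
    bot.servo_line([x,y,z+d],speed=12); s=bot.read_state(); print(d,s["ee_pos"][2].round(2),s["ft_force"].round(1))
bot.servo_line([x,y,300],speed=200)
p=pose(.1,0,0)
bot.move_to([400,-150,330],down(np.radians(-20))); bot.dwell(.3)
s=bot.read_state(); print(s["clock"],s["ft_force"])
t=bot.read_camera("top"); sc=bot.read_camera("scene")
for n,c in (("top",t),("scene",sc)):
    P=cloud(c).reshape(-1,3); L=(P-hinge)@Rz   # box-aligned, hinge origin
    m=(abs(L[:,0])<85)&(L[:,1]>-142)&(L[:,1]<-10)&(L[:,2]>-12)&(L[:,2]<40)&(P[:,2]<900)
    if n=="scene": m&=L[:,1]<-10
    k,b=np.polyfit(-L[m,1],L[m,2],1); r=L[m,2]-k*-L[m,1]-b
    g=abs(r)<6; k,b=np.polyfit(-L[m,1][g],L[m,2][g],1); print(n,m.sum(),g.sum(),"angle",np.arctan(k),"off",b)
a=t["image"][140:265,60:220]; b=sc["image"][110:200,235:355]
cv2.imwrite("pics/end.png",np.hstack([cv2.resize(a,(384,300)),cv2.resize(b,(400,300))]))
E
```

```text
1.5 118.47 [-1.4 -0.   8. ]
3 119.37 [-0.1 -1.7 -0.1]
6 122.79 [-0.3  0.1  0.6]
35.2167 [0.63559965 1.32280418 0.5264647 ]
top 3775 3775 angle 0.0656566297259692 off 5.260149665387409
scene 1365 1365 angle 0.06399673876469147 off 8.161284007788394
```

View pics/end.png

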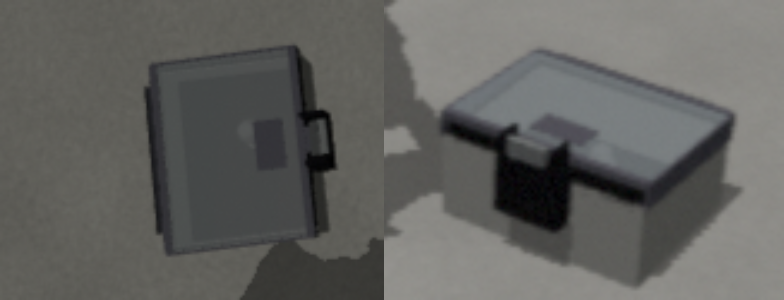

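The lid is shut in both views. Both depth fits give about 0.065 rad, below the 0.08 limit, and the lid did not follow the tool upward. Handing in.

```bash
python3 - <<'E'
from rig import bot
print(bot.finish_job(), bot.read_state()["clock"])
E
```

```text
the job is handed in; nothing more can be done
the job is handed in; nothing more can be done
```

I stood the objective upright in the recess and let go of it, then closed the lid until its latch caught. I handed the job in after about 35 s, with the arm clear of everything; no verdict was reported.

- **Objective:** The tool met resistance at exactly the height expected for the recess floor. A picture after release showed the objective standing in the recess ring. Through the closed lid it is only faintly visible, so I did not confirm its pose again at the end.
- **Lid:** The highest averaged vertical force while pressing was about 18 N, or about 19.5 N including the sideways part, under the 22 N limit. I felt a small drop like a click just before the hard seat. When I backed off, the contact force fell to zero within about 3 mm of upward travel. Depth fits from two cameras put the lid at 0.066 and 0.064 rad, below the 0.08 rad that means caught.
- **Bystanders:** I kept the arm well away from the eyepiece, slide box and oil bottle, but did not measure their positions again at the end.
- **Disagreement:** The wrist and top cameras differed by about 3 mm on the recess position. They agreed to about 1 mm on the distance from objective to recess, so I placed the objective using that distance.

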